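Fill the empty cells of the reagent crate

TASK

The analyser's covered reagent crate still has two empty cells. Take the two blue-capped bottles standing loose on the bench and stand one in each empty cell, upright and fully down on the cell floor, without tipping them over on the way.

Things in the scene. Friction and masses are not known exactly. Their poses are not given: they have to be found in the camera images.
- fresh_a_mid (a point): loose reagent bottle, white round body 44 mm across, blue label band, blue cap (33 mm across, top 22 mm); 96 mm tall, 0.16 kg. Point on its axis half-way up, 48 mm above its base; z up. Grip here or up to 10 mm higher (straight body up to 66 mm). Bystanders of the same size beside it: amber bottle with white cap, white bottle with orange cap; places vary.
- fresh_b_mid (a point): loose reagent bottle, white round body 44 mm across, blue label band, blue cap (33 mm across, top 22 mm); 96 mm tall, 0.16 kg. Point on its axis half-way up, 48 mm above its base; z up. Alike to the other one; grip here or up to 10 mm higher.
- gap_a (a point): empty cell of the fixed covered crate: 62 mm square opening in the grey cover, yellow pad on its floor. Point: centre of the opening at the cover's top face, 30 mm above the bench, 24 mm above the cell floor; x, y along its sides, z up. A bottle standing in it has its half-way point 24 mm above this point.
- gap_b (a point): the other empty cell, just like the first (point, axes and sizes alike). The crate is 200 x 295 mm (its y axis along the long side), 2 x 3 cells at 95 mm pitch; the other four cells, perhaps next to this one, hold blue-capped bottles that stand 72 mm above the cover.
Not all that is in view belongs to the job. What is shaped like the part that bears fresh_b_mid but green or red is not meant.

How it is judged:
By the outcome, as a careful person would: the job done as asked, in the order asked, and still so for the second after the job is handed in, with the robot touching nothing.
It also fails if it takes over 54 s, if anything falls off the work surface, if the arm or the gripper's body presses on something with over 40 N, if the wrist force passes 120 N, or if a joint passes its speed limit or range.

ROBOT

A 6-joint arm with a two-finger parallel gripper is mounted at the origin on the work surface. World frame = base frame: x ahead of the robot, y to its left, z up, the work surface at z = 0. Lengths are in m, angles in rad, forces in N, time in s.
With the tool pointing down it reaches from about 0.3 to 0.775 m from the base axis. Payload 14.6 kg.
Tool frame: the origin (TCP) lies at the very end of the fingers, on their centre line; the grasp point (between the pads) lies 19 mm behind it; x points along the fingers, z is the direction in which the jaws open and shut, and the axes are right-handed (so a half turn about x gives the same grasp; the last joint's range is limited). The gripper opens to 94 mm and grips with 3 to 60 N. Pads are 16 mm wide; open, the fingers measure 119 mm over their backs; the gripper's body (75 mm by 177 mm) begins 78 mm behind the grasp point.
Start: joints at [-0.067, 0.3, 1.521, -0, 1.321, -0.067], TCP at [0.55, -0, 0.205] pointing down, gripper open.
Joint ranges: [-3.03, 3.03], [-0.79, 2.21], [0.23, 2.52], [-1.04, 4.18], [0, 3.07], [-2.55, 2.55]. Speed limits (rad/s): [2.22, 2.22, 2.57, 3.14, 3.14, 3.14].

INTERFACE

Orientations are given as [roll, pitch, yaw] about the fixed x, y, z axes, in that order (R = Rz(yaw) Ry(pitch) Rx(roll)).
In Python, from station import ctrl gives the robot as it stands. The module is installed in compiled form; this text tells all that it offers.
- The arm moves only by the tool servo_tool, never from a script. Its argument "motion" is one flat list of numbers, 4 for each row, row after row: the shift along the tool's x, y, z in mm, then the turn about the tool's x in degrees. In form: [dx, dy, dz, roll, dx, dy, dz, roll, ...]. A call has 1 to 20 rows; each row is the pose to reach, as a shift and turn from the pose commanded when the call began, along the tool's axes at that moment; what a row does not reach only later rows make up. A row lasts 1/8 s, in which the tool goes at most 62.5 mm and 10.7 degrees, less where a joint would pass 70% of its speed; a pose out of reach is approached as far as the arm can. A call with a gripper value outside its range is refused whole. "gripper" is the opening, from 0 (shut) to 1 (fully open), set as the call begins (left out, the last holds). The fingers move at their own pace and stop on an object; "force" is the grip in N (left out, the last holds). Time passes only in rows, so rows that repeat a pose let the fingers close. It gives the time, the measured TCP pose, the force and the opening at its end, in the units of the state.
- ctrl.get_obs(): the state, without advancing time (a new reading comes with each control period).
- ctrl.camera(name): name is "scene" or "side" or "wrist"; returns a dict with "color" (420x560x3 uint8, red, green, blue), "z_map" (420x560 float32, m along the optical axis (not along the pixel's ray), 0 where there is no reading), "fx", "fy", "cx", "cy" (pixels), "rvec" (rotation vector, rad) and "tvec" (3), from world to camera coordinates, as OpenCV has them. Camera axes: x right, y down, z forward; pixel columns grow to the right and rows downward; lengths in m; the calibration is good to about 2 mm. A picture is of the moment at which its call begins.
- ctrl.hand_in(): hands the job in, once; it reports no verdict.
The state is a dict: "time_s": time; "qpos": joint angles; "joint_vel": joint speeds; "tau": joint torques, N m; "ee_pos": TCP position; "eef_rot": TCP orientation; "force": force on the tool from outside, world axes, zero at the start; "moment": the same for the moment, N m; "grip_width": finger opening in m.
Only numpy, scipy, OpenCV 4.12 (cv2) and the standard library are available. Lean on these libraries where they do the work, as an engineer would, in place of code of your own. Each camera call takes 0.05 s, during which the arm holds its last target.

## Working session

There is one attempt and no reset: what is moved stays moved. The work goes in short steps, Python scripts to look and compute and a tool call to move; the robot and the scene stay as the last step left them, time stands still between calls to the robot, and variables do not carry over. Pictures are saved under pics/ and viewed, and the job is handed in when it is done.

Besides the shell and the picture viewer there is one more tool, called after "Request:" as a command line: name --argument value ..., lists and objects as JSON in quotes. servo_tool: Moves the arm, as the interface text tells. Its arguments: {"type":"object","properties":{"motion":{"type":"array","items":{"type":"number"}},"gripper":{"type":"number"},"force":{"type":"number"}},"required":["motion"]}

```bash
mkdir -p pics; cat > h.py <<'E'
import numpy as np, cv2
from station import ctrl
def cam(n,save=None):
    c=ctrl.camera(n)
    if save: cv2.imwrite('pics/'+save,c['color'][:,:,::-1])
    return c
def ray(c,u,v,z):
    R,_=cv2.Rodrigues(np.array(c['rvec'],float)); t=np.array(c['tvec'],float).ravel()
    o=-R.T@t; d=R.T@np.array([(u-c['cx'])/c['fx'],(v-c['cy'])/c['fy'],1])
    return o+d*(z-o[2])/d[2]
def cloud(c):
    R,_=cv2.Rodrigues(np.array(c['rvec'],float)); t=np.array(c['tvec'],float).ravel()
    v,u=np.mgrid[:420,:560]; Z=c['z_map']
    P=np.stack([(u-c['cx'])/c['fx']*Z,(v-c['cy'])/c['fy']*Z,Z],-1)
    return (P-t)@R
E
python3 - <<'E'
from h import *
o=ctrl.get_obs(); print({k:np.round(v,4) for k,v in o.items()})
for n in ['scene','side','wrist']:
    c=cam(n,n+'0.png'); R,_=cv2.Rodrigues(np.array(c['rvec'],float)); print(n,-R.T@np.array(c['tvec']).ravel(),R[2], c['fx'])
    np.savez(n+'0.npz',**c)
E
```

```text
{'time_s': np.float64(0.0), 'qpos': array([-0.0666,  0.3005,  1.5216, -0.    ,  1.3207, -0.0666]), 'joint_vel': array([ 0.0007, -0.0005,  0.0019,  0.0004,  0.0003,  0.0001]), 'tau': array([-1.50000e-03, -5.31806e+01, -3.52736e+01,  7.08000e-02,
        2.44000e-02, -0.00000e+00]), 'ee_pos': array([0.5497, 0.    , 0.2049]), 'eef_rot': array([3.0981, 1.5697, 3.0981]), 'force': array([-0.8139, -0.228 ,  0.3059]), 'moment': array([ 0.0196,  0.0071, -0.0134]), 'grip_width': np.float64(0.094)}
scene [1.06779907 0.16135933 0.69916015] [-0.62070641 -0.14978246 -0.76960299] 443.38590020399306
side [0.14012524 0.62516287 0.52196584] [ 0.49739954 -0.68296505 -0.53493218] 400.4409503848093
wrist [0.55007639 0.07058909 0.38469908] [-0.00181474 -0.24654471 -0.96912972] 289.69918908288355
```

View pics/scene0.png

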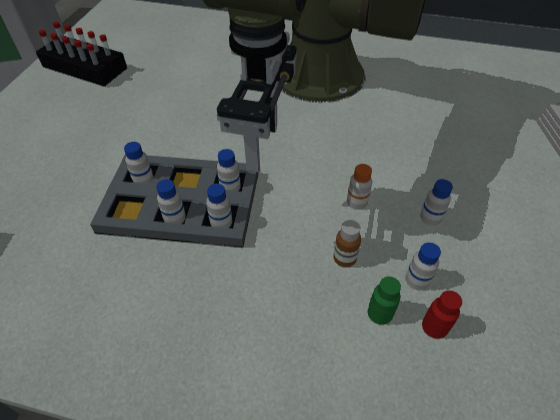

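View pics/side0.png

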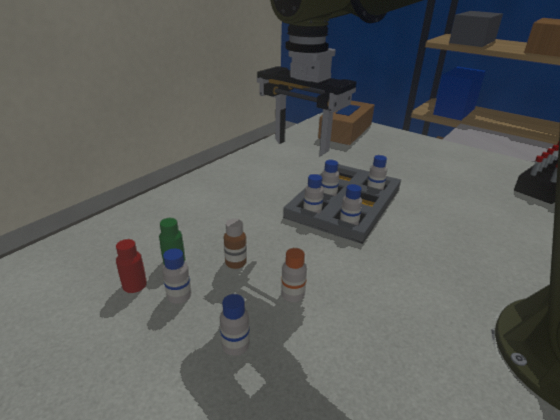

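View pics/wrist0.png

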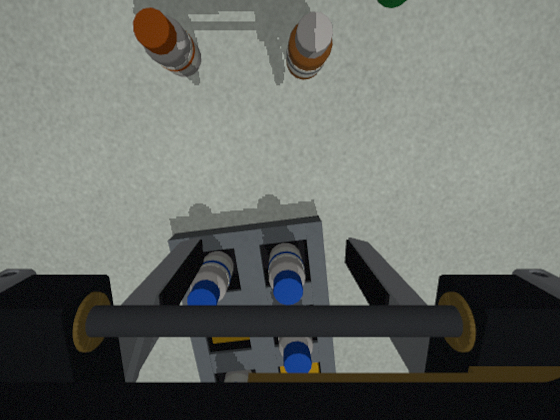

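The scene view shows the loose blue-capped bottles at about (440,188) and (428,253). The orange, amber, green and red bystanders stand near them. The empty cells have yellow floors at about (187,180) and (128,209). Next I'll measure positions.

```bash
python3 - <<'E'
from h import *
def load(n): 
    d=np.load(n+'0.npz'); return {k:d[k] for k in d}
for n in ['scene','side']:
    c=load(n); P=cloud(c); hsv=cv2.cvtColor(c['color'],cv2.COLOR_RGB2HSV)
    H,S,V=cv2.split(hsv); ok=(c['z_map']>0)&(P[...,0]>0.1)&(P[...,0]<.85)&(np.abs(P[...,1])<.6)
    cols={'blue':(H>105)&(H<125)&(S>150)&(P[...,2]>.06)&(P[...,2]<.13),'orange':(H>4)&(H<14)&(S>180)&(P[...,2]>.06)&(P[...,2]<.13),
     'green':(H>50)&(H<80)&(S>120)&(P[...,2]>.06)&(P[...,2]<.13),'red':((H<4)|(H>175))&(S>170)&(P[...,2]>.06)&(P[...,2]<.13),
     'yellow':(H>15)&(H<28)&(S>150)&(P[...,2]<.03)}
    for k,m in cols.items():
        nn,l,st,ce=cv2.connectedComponentsWithStats((m&ok).astype(np.uint8))
        for i in range(1,nn):
            if st[i,4]<25: continue
            Q=P[(l==i)]; zt=np.percentile(Q[:,2],97)
            T=Q[Q[:,2]>zt-.006]
            # circle fit to vertical side points with radius 16.5
            print(n,k,st[i,4],ce[i].round(0),'zt %.4f'%zt,'topmean',T.mean(0).round(4),'mid',((T.min(0)+T.max(0))/2)[:2].round(4), Q.min(0).round(3),Q.max(0).round(3))
    # cover
    m=ok&(abs(P[...,2]-.03)<.004)&(P[...,1]<.15)&(S<80)
    nn,l,st,ce=cv2.connectedComponentsWithStats(m.astype(np.uint8)); i=1+np.argmax(st[1:,4])
    Q=P[l==i]; print(n,'cover',len(Q),Q[:,2].mean(), cv2.minAreaRect((Q[:,:2]*1000).astype(np.float32)))
E
```

```text
scene blue 246 [133. 150.] zt 0.1023 topmean [ 0.4973 -0.285   0.1002] mid [ 0.4956 -0.2857] [ 0.48  -0.301  0.082] [ 0.513 -0.27   0.104]
scene blue 244 [226. 158.] zt 0.1023 topmean [ 0.4734 -0.0974  0.1005] mid [ 0.4712 -0.098 ] [ 0.454 -0.114  0.082] [ 0.489 -0.082  0.103]
scene blue 283 [442. 189.] zt 0.0967 topmean [0.4492 0.3192 0.0948] mid [0.4474 0.3193] [0.431 0.303 0.076] [0.464 0.335 0.097]
scene blue 290 [166. 189.] zt 0.1022 topmean [ 0.5792 -0.1791  0.1003] mid [ 0.5784 -0.1794] [ 0.563 -0.196  0.08 ] [ 0.595 -0.163  0.104]
scene blue 286 [216. 193.] zt 0.1026 topmean [ 0.567  -0.0852  0.1005] mid [ 0.5656 -0.0859] [ 0.549 -0.102  0.082] [ 0.582 -0.069  0.103]
scene blue 366 [429. 253.] zt 0.0972 topmean [0.6046 0.3005 0.0951] mid [0.6037 0.3004] [0.588 0.284 0.077] [0.62  0.316 0.098]
scene orange 245 [362. 173.] zt 0.0969 topmean [0.4444 0.1687 0.0948] mid [0.4425 0.1685] [0.425 0.154 0.076] [0.459 0.184 0.098]
scene green 683 [387. 293.] zt 0.0968 topmean [0.687  0.2415 0.0952] mid [0.6856 0.2416] [0.67  0.221 0.06 ] [0.708 0.262 0.099]
scene red 29 [91. 34.] zt 0.1
[... 1695 characters left out ...]
9 0.314 0.077] [0.45  0.334 0.097]
side green 93 [168. 223.] zt 0.0980 topmean [0.6818 0.2419 0.0965] mid [0.6833 0.2419] [0.669 0.228 0.095] [0.698 0.255 0.099]
side red 33 [541. 157.] zt 0.1047 topmean [ 0.1669 -0.5729  0.1021] mid [ 0.1663 -0.5785] [ 0.157 -0.6    0.094] [ 0.175 -0.558  0.105]
side red 69 [125. 244.] zt 0.0979 topmean [0.6856 0.3323 0.0964] mid [0.6852 0.3331] [0.673 0.32  0.095] [0.697 0.346 0.098]
side yellow 34 [367. 203.] zt 0.0096 topmean [ 0.4796 -0.2122  0.0082] mid [ 0.4794 -0.212 ] [ 0.465 -0.223  0.007] [ 0.493 -0.201  0.01 ]
side cover 2500 0.03054628906554916 ((529.9213256835938, -189.46983337402344), (202.18177795410156, 302.0401916503906), 7.476712226867676)
```

```bash
python3 - <<'E'
from h import *
from scipy.spatial.transform import Rotation as Ro
o=ctrl.get_obs(); print(Ro.from_euler('xyz',o['eef_rot']).as_matrix().round(4))
E
```

```text
[[-9.e-04  0.e+00  1.e+00]
 [ 0.e+00  1.e+00 -0.e+00]
 [-1.e+00  0.e+00 -9.e-04]]
```

Request:
servo_tool --motion '[0,20,4,0,0,60,10,0,0,105,18,0,0,150,26,0,0,195,34,0,0,240,42,0,0,275,49,0,0,295,52,0,0,300,52,0,0,300,52,0]' --gripper 0.8

```text
time_s: 1.4
ee_pos: [0.6017, 0.3002, 0.2053]
eef_rot: [-2.678, 1.57, -2.677]
force: [-0.4, -0.1, -0.7]
grip_width: 0.0748
```

```bash
python3 - <<'E'
from h import *
c=cam('wrist','w1.png'); np.savez('w1.npz',**c); P=cloud(c)
print(ctrl.get_obs()['ee_pos'])
H,S,V=cv2.split(cv2.cvtColor(c['color'],cv2.COLOR_RGB2HSV))
m=(H>105)&(H<125)&(S>150)&(P[...,2]>.085)&(P[...,2]<.11)
n,l,st,ce=cv2.connectedComponentsWithStats(m.astype(np.uint8))
for i in range(1,n):
    if st[i,4]>50:
        Q=P[l==i]; T=Q[Q[:,2]>.092]; print(st[i],ce[i],T.mean(0),(T.min(0)+T.max(0))/2,np.ptp(T,0),ray(c,*ce[i],.096))
E
```

```text
[0.60184102 0.2997342  0.20544686]
[105 177  36  32 897] [122.41694537 192.47045708] [0.44703587 0.31815778 0.09632527] [0.44593862 0.31794795 0.09556199] [0.03229739 0.03122424 0.00676731] [0.44845962 0.31868556 0.096     ]
[259 194  31  33 782] [273.79539642 210.0831202 ] [0.60156764 0.29970885 0.09632199] [0.60178658 0.29924527 0.09536123] [0.03089852 0.03222731 0.00667166] [0.60158389 0.3002556  0.096     ]
```

View pics/w1.png

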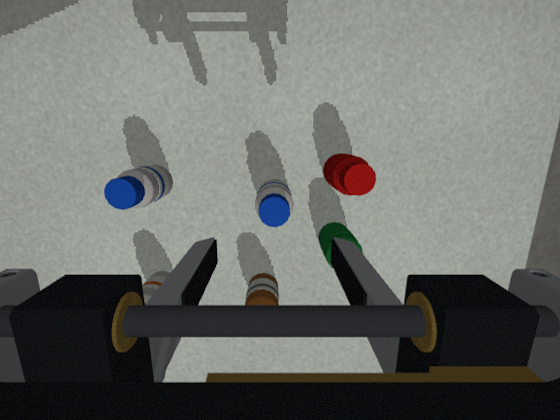

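The wrist view shows the cap of this bottle at (274,210), centred between the fingers. Its axis is at (0.6016, 0.2998), and the TCP is directly above it. Green and red are clear, so I'll go down and grip.

Request:
servo_tool --motion '[10,0,0,0,35,0,0,0,65,0,0,0,95,0,0,0,125,0,0,0,148,0,0,0,163,0,0,0,171,0,0,0,171,0,0,0,171,0,0,0]'

```text
time_s: 2.7
ee_pos: [0.6024, 0.3001, 0.0353]
eef_rot: [0.42, 1.57, 0.42]
force: [0.6, -0.2, 0.9]
grip_width: 0.0752
```

Request:
servo_tool --motion '[0,0,0,0,0,0,0,0,0,0,0,0,0,0,0,0,0,0,0,0,0,0,0,0]' --gripper 0.3 --force 20

```text
time_s: 3.45
ee_pos: [0.602, 0.3, 0.0345]
eef_rot: [1.164, 1.571, 1.164]
force: [-0.6, 0.1, 2.6]
grip_width: 0.0433
```

Request:
servo_tool --motion '[-6,0,0,0,-25,0,0,0,-50,0,0,0,-78,0,0,0,-105,0,0,0,-124,0,0,0,-132,0,0,0,-132,0,0,0]'

```text
time_s: 4.45
ee_pos: [0.602, 0.3, 0.1665]
eef_rot: [0.681, 1.571, 0.681]
force: [0.1, -0.2, -1.0]
grip_width: 0.0435
```

Request:
servo_tool --motion '[0,-8,0,0,0,-30,0,0,0,-62,0,0,0,-100,-1,0,0,-140,-2,0,0,-182,-3,0,0,-225,-4,0,0,-268,-5,0,0,-311,-6,0,0,-354,-7,0,0,-397,-8,0,0,-438,-9,0,0,-478,-10,0,0,-515,-11,0,0,-545,-12,0,0,-564,-12,0,0,-573,-12,0,0,-574,-12,0,0,-574,-12,0]'

```text
time_s: 6.82
ee_pos: [0.5901, -0.2732, 0.1665]
eef_rot: [1.764, 1.571, 1.765]
force: [0.4, 0.6, -1.1]
grip_width: 0.0432
```

```bash
python3 - <<'E'
from h import *
o=ctrl.get_obs(); print(o['time_s'],o['ee_pos'],o['grip_width'])
for n in ['scene','wrist']:
    c=cam(n,n+'2.png'); np.savez(n+'2.npz',**c); P=cloud(c)
    H,S,V=cv2.split(cv2.cvtColor(c['color'],cv2.COLOR_RGB2HSV))
    m=(H>105)&(H<125)&(S>150)&(P[...,2]>.07)&(P[...,2]<.25)
    k,l,st,ce=cv2.connectedComponentsWithStats(m.astype(np.uint8))
    for i in range(1,k):
        if st[i,4]>50:
            Q=P[l==i]; zt=np.percentile(Q[:,2],97);T=Q[Q[:,2]>zt-.006]; print(n,st[i,4],ce[i].round(),T.mean(0).round(4),((T.min(0)+T.max(0))/2).round(4))
E
```

```text
6.825 [ 0.59011943 -0.27323962  0.16646376] 0.04323332718010443
scene 273 [ 99. 133.] [ 0.5916 -0.2653  0.2261] [ 0.5875 -0.2657  0.2252]
scene 245 [133. 150.] [ 0.4975 -0.2847  0.1001] [ 0.4962 -0.2854  0.0999]
scene 242 [226. 158.] [ 0.4734 -0.0974  0.1002] [ 0.4723 -0.0979  0.0995]
scene 280 [442. 188.] [0.4491 0.3194 0.0949] [0.4475 0.3198 0.0947]
scene 288 [166. 189.] [ 0.5795 -0.1788  0.1004] [ 0.5785 -0.1797  0.1001]
scene 289 [216. 193.] [ 0.5672 -0.0852  0.1005] [ 0.5664 -0.0853  0.1   ]
wrist 1222 [121.  12.] [ 0.4723 -0.1096  0.102 ] [ 0.4713 -0.1097  0.1012]
wrist 347 [242.   5.] [ 0.5648 -0.1039  0.0998] [ 0.5645 -0.1034  0.1002]
wrist 1299 [258. 114.] [ 0.5773 -0.1829  0.1024] [ 0.577  -0.1829  0.1014]
wrist 1221 [170. 236.] [ 0.4961 -0.2881  0.1022] [ 0.4953 -0.2889  0.1011]
wrist 107 [274. 225.] [ 0.5902 -0.2547  0.1716] [ 0.5904 -0.2569  0.1711]
wrist 2947 [274. 282.] [ 0.5902 -0.2671  0.2282] [ 0.59   -0.267   0.2269]
```

View pics/scene2.png

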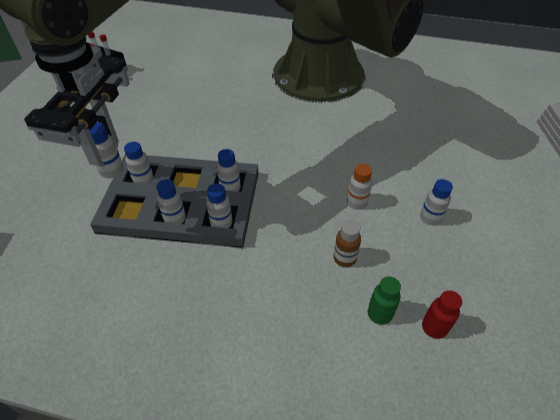

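View pics/wrist2.png

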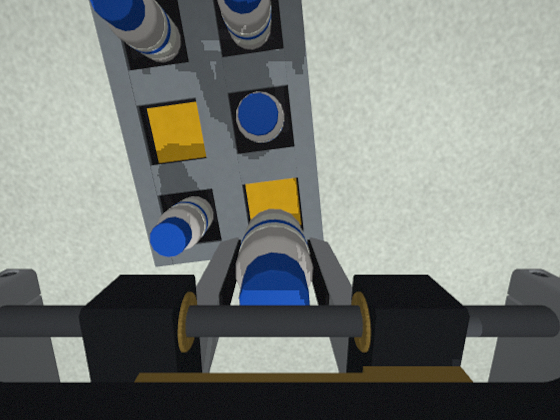

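The scene view shows the held bottle at (103,150) hanging tilted: its cap axis is about 6 mm off the TCP in y, with the top towards +y. I'll measure the tilt before going down.

```bash
python3 - <<'E'
from h import *
o=ctrl.get_obs(); print(o['time_s'],o['ee_pos'],o['force'],o['moment'])
for n in ['scene','side']:
    c=cam(n,n+'3.png'); P=cloud(c)
    m=(c['z_map']>0)&(abs(P[...,0]-.59)<.035)&(abs(P[...,1]+.275)<.045)&(P[...,2]>.115)&(P[...,2]<.24)
    H,S,V=cv2.split(cv2.cvtColor(c['color'],cv2.COLOR_RGB2HSV))
    for z in np.arange(.125,.235,.01):
        k=m&(abs(P[...,2]-z)<.005)&((V>90)|(S>150)); Q=P[k]
        if len(Q)>8: print(n,z.round(3),len(Q),'x',Q[:,0].min().round(4),Q[:,0].max().round(4),'y',Q[:,1].min().round(4),Q[:,1].max().round(4))
    cv2.imwrite('pics/%s3z.png'%n,cv2.resize((c['color'][60:240,40:240] if n=='scene' else c['color'][60:240,220:420])[:,:,::-1],None,fx=3,fy=3))
E
```

```text
6.925 [ 0.59016957 -0.27323591  0.16655251] [-0.09001603 -0.26500497 -2.16464684] [-0.03406238 -0.0327829   0.00280005]
scene 0.135 12 x 0.6069 0.6127 y -0.2851 -0.2607
scene 0.145 12 x 0.6066 0.6117 y -0.2856 -0.2593
scene 0.155 58 x 0.5758 0.6137 y -0.2848 -0.255
scene 0.165 44 x 0.5822 0.613 y -0.2747 -0.2489
scene 0.175 29 x 0.5841 0.6242 y -0.28 -0.249
scene 0.195 24 x 0.5681 0.6245 y -0.281 -0.2547
scene 0.205 39 x 0.5663 0.6248 y -0.2789 -0.2558
scene 0.215 84 x 0.5676 0.6244 y -0.2805 -0.2552
scene 0.225 175 x 0.5667 0.6065 y -0.2792 -0.2554
side 0.145 24 x 0.5713 0.5901 y -0.2705 -0.2532
side 0.155 53 x 0.5674 0.5973 y -0.2727 -0.2512
side 0.165 39 x 0.5677 0.5978 y -0.2692 -0.2516
side 0.175 34 x 0.5699 0.5981 y -0.2654 -0.2485
side 0.185 19 x 0.5708 0.5897 y -0.2651 -0.2516
side 0.195 17 x 0.5736 0.5912 y -0.2627 -0.2531
side 0.205 25 x 0.5713 0.6022 y -0.2709 -0.2542
side 0.215 46 x 0.5735 0.6005 y -0.2729 -0.2555
side 0.225 73 x 0.5726 0.6024 y -0.2864 -0.2559
```

View pics/scene3z.png

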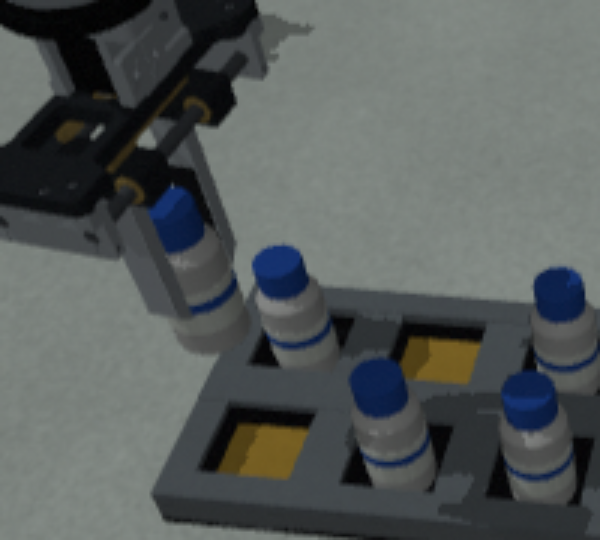

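View pics/side3z.png

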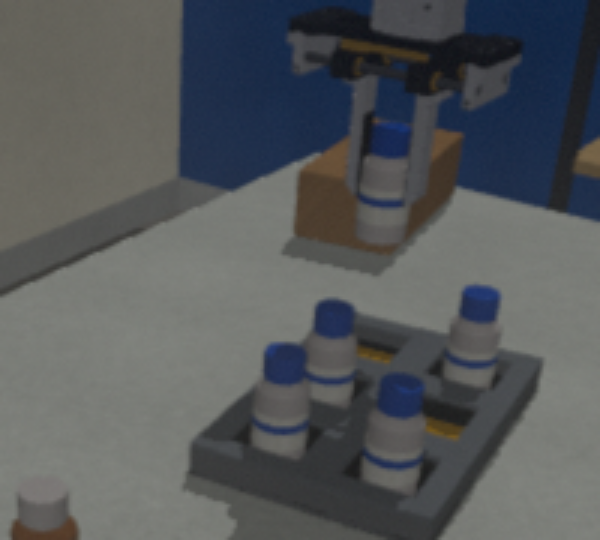

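The held bottle is in fact upright: at all heights its edges agree on an axis y of about -0.2715. The earlier cap estimate was skewed by the shadow on the cap top. I'll lower it in place.

Request:
servo_tool --motion '[8,0,0,0,25,0,0,0,45,0,0,0,65,0,0,0,80,0,0,0,92,0,0,0,102,0,0,0,111,0,0,0,118,0,0,0,122,0,0,0,124,0,0,0,124,0,0,0]'

```text
time_s: 8.52
ee_pos: [0.5901, -0.274, 0.0426]
eef_rot: [-0.348, 1.571, -0.348]
force: [-1.0, -0.1, -2.8]
grip_width: 0.0434
```

```bash
python3 - <<'E'
from h import *
o=ctrl.get_obs(); print(o['time_s'],o['ee_pos'],o['force'],o['grip_width'])
for n in ['scene','wrist']:
    c=cam(n)
    cv2.imwrite('pics/%s4.png'%n,cv2.resize(c['color'][120:260,60:280],None,fx=3,fy=3)[:,:,::-1] if n=='scene' else c['color'][:,:,::-1])
E
```

```text
8.525 [ 0.59005925 -0.27403107  0.04256502] [-0.95267691 -0.07090181 -2.76852482] 0.043391189699553336
```

View pics/scene4.png

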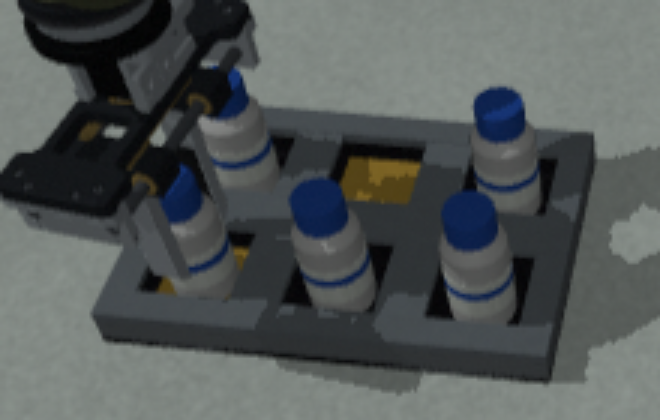

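View pics/wrist4.png

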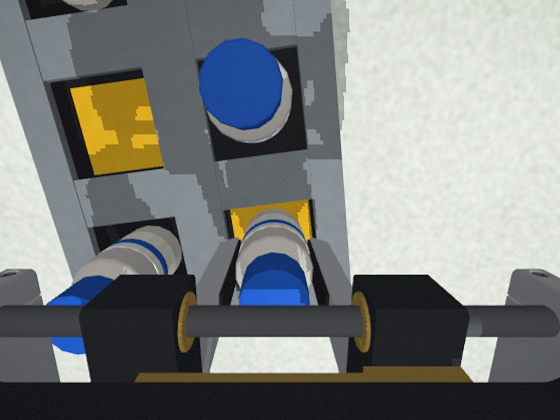

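The bottle is inside the cell opening (scene crop (205,270)) with yellow visible around it, and the force shows nothing but its weight. I'll lower the last millimetres.

Request:
servo_tool --motion '[1,0,0,0,1.5,0,0,0,2,0,0,0,2.5,0,0,0,2.5,0,0,0]'

```text
time_s: 9.25
ee_pos: [0.59, -0.2741, 0.0405]
eef_rot: [-0.842, 1.571, -0.842]
force: [-2.2, 1.7, 5.2]
grip_width: 0.0435
```

Floor contact is showing as +5 N. Now I'll release and retreat straight up.

Request:
servo_tool --motion '[0,0,0,0,0,0,0,0,0,0,0,0,0,0,0,0,0,0,0,0]' --gripper 0.75

```text
time_s: 9.88
ee_pos: [0.59, -0.274, 0.0399]
eef_rot: [-2.304, 1.571, -2.304]
force: [-0.2, -0.1, 0.1]
grip_width: 0.0703
```

Request:
servo_tool --motion '[-5,0,0,0,-20,0,0,0,-45,0,0,0,-75,0,0,0,-105,0,0,0,-135,0,0,0,-155,0,0,0,-163,0,0,0]'

```text
time_s: 10.88
ee_pos: [0.5903, -0.2741, 0.2052]
eef_rot: [-0.497, 1.568, -0.497]
force: [0.1, 0.2, 0.5]
grip_width: 0.0703
```

```bash
python3 - <<'E'
from h import *
o=ctrl.get_obs(); print(o['time_s'],o['ee_pos'],o['force'],o['grip_width'])
for n in ['scene','wrist']:
    c=cam(n); P=cloud(c)
    cv2.imwrite('pics/%s5.png'%n,cv2.resize(c['color'][120:260,60:280],None,fx=3,fy=3)[:,:,::-1] if n=='scene' else c['color'][:,:,::-1])
    H,S,V=cv2.split(cv2.cvtColor(c['color'],cv2.COLOR_RGB2HSV))
    m=(H>105)&(H<125)&(S>130)&(P[...,2]>.07)&(P[...,2]<.25)
    k,l,st,ce=cv2.connectedComponentsWithStats(m.astype(np.uint8))
    for i in range(1,k):
        if st[i,4]>50:
            Q=P[l==i]; zt=np.percentile(Q[:,2],97);T=Q[Q[:,2]>zt-.006]; print(n,st[i,4],ce[i].round(),zt.round(4),((T.min(0)+T.max(0))/2).round(4))
E
```

```text
10.875 [ 0.5902549  -0.27413364  0.20518412] [0.12566948 0.22530516 0.53462682] 0.07033624285141907
scene 250 [133. 150.] 0.102 [ 0.497  -0.285   0.0994]
scene 249 [226. 158.] 0.1025 [ 0.4718 -0.098   0.0999]
scene 299 [117. 185.] 0.1025 [ 0.5907 -0.2718  0.0998]
scene 289 [442. 189.] 0.0968 [0.4474 0.3199 0.0946]
scene 294 [166. 189.] 0.1024 [ 0.5791 -0.1801  0.0999]
scene 293 [216. 193.] 0.1023 [ 0.5658 -0.0858  0.1002]
wrist 1550 [139.  20.] 0.1037 [ 0.4713 -0.1029  0.1016]
wrist 907 [245.  12.] 0.1036 [ 0.5648 -0.0971  0.1012]
wrist 974 [259. 116.] 0.1037 [ 0.5773 -0.183   0.1017]
wrist 834 [273. 211.] 0.1037 [ 0.5897 -0.2747  0.1011]
wrist 911 [183. 224.] 0.1037 [ 0.4953 -0.2886  0.1012]
```

View pics/scene5.png

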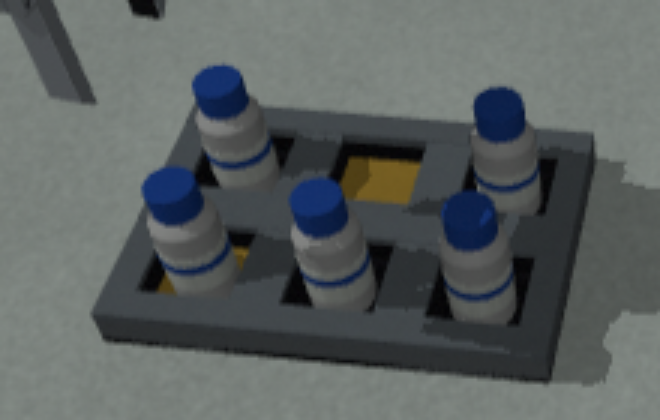

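View pics/wrist5.png

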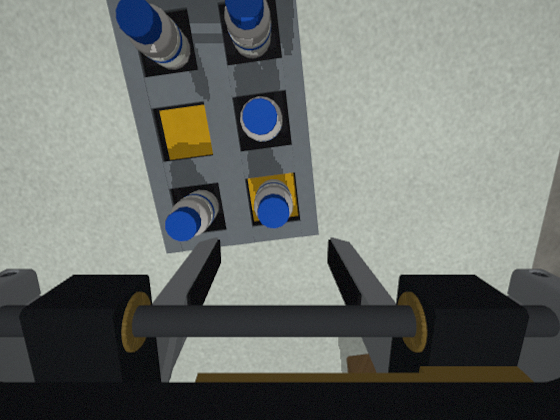

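The first bottle stands level with its neighbours: its cap top is at z 0.1025, the same as theirs. Next is the second bottle at about (0.446, 0.319).

Request:
servo_tool --motion '[0,10,-2,0,0,35,-8,0,0,72,-17,0,0,115,-28,0,0,160,-39,0,0,205,-50,0,0,250,-61,0,0,295,-72,0,0,340,-83,0,0,385,-94,0,0,430,-105,0,0,475,-116,0,0,520,-127,0,0,556,-136,0,0,580,-142,0,0,591,-144,0,0,593,-144,0,0,593,-144,0]'

```text
time_s: 13.22
ee_pos: [0.4461, 0.3184, 0.2028]
eef_rot: [-2.249, 1.57, -2.249]
force: [0.2, -1.4, 0.2]
grip_width: 0.0706
```

```bash
python3 - <<'E'
from h import *
o=ctrl.get_obs(); print(o['time_s'],o['ee_pos'],o['qpos'].round(2))
c=cam('wrist','w6.png'); P=cloud(c)
H,S,V=cv2.split(cv2.cvtColor(c['color'],cv2.COLOR_RGB2HSV))
m=(H>105)&(H<125)&(S>130)&(P[...,2]>.085)&(P[...,2]<.11)
n,l,st,ce=cv2.connectedComponentsWithStats(m.astype(np.uint8))
for i in range(1,n):
    if st[i,4]>50:
        Q=P[l==i]; T=Q[Q[:,2]>.092]; print(st[i],ce[i],T.mean(0),(T.min(0)+T.max(0))/2,np.ptp(T,0))
E
```

```text
13.225 [0.44614509 0.31837225 0.202804  ] [ 0.55  0.3   1.53 -0.    1.31  0.55]
[258 194  31  33 803] [273.22166874 210.02241594] [0.44541029 0.31850679 0.0963606 ] [0.44528111 0.31811801 0.09543916] [0.03074888 0.0323662  0.00669818]
```

View pics/w6.png

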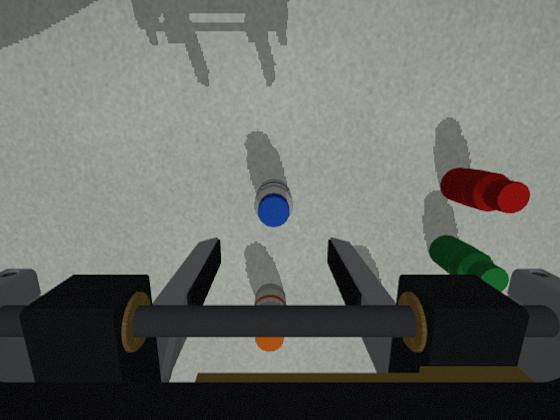

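The wrist view shows the second bottle's cap at (273,210), centred at (0.4454, 0.3185), which matches the TCP. I'll go down and grip.

Request:
servo_tool --motion '[10,0,0,0,35,0,0,0,65,0,0,0,95,0,0,0,125,0,0,0,147,0,0,0,161,0,0,0,169,0,0,0,169,0,0,0,169,0,0,0]'

```text
time_s: 14.52
ee_pos: [0.4463, 0.3192, 0.0346]
eef_rot: [0.566, 1.57, 0.566]
force: [-0.6, 0.2, -0.5]
grip_width: 0.0705
```

Request:
servo_tool --motion '[0,0,0,0,0,0,0,0,0,0,0,0,0,0,0,0,0,0,0,0,0,0,0,0]' --gripper 0.3 --force 20

```text
time_s: 15.28
ee_pos: [0.446, 0.3191, 0.0341]
eef_rot: [0.878, 1.571, 0.878]
force: [-1.3, -0.2, 2.9]
grip_width: 0.0438
```

Request:
servo_tool --motion '[-6,0,0,0,-25,0,0,0,-50,0,0,0,-78,0,0,0,-105,0,0,0,-124,0,0,0,-132,0,0,0,-132,0,0,0]'

```text
time_s: 16.27
ee_pos: [0.446, 0.319, 0.1659]
eef_rot: [0.348, 1.571, 0.348]
force: [-0.4, 0.4, -2.0]
grip_width: 0.044
```

Request:
servo_tool --motion '[0,-8,1,0,0,-28,2,0,0,-56,4,0,0,-90,7,0,0,-126,10,0,0,-163,12,0,0,-200,15,0,0,-237,18,0,0,-274,20,0,0,-311,23,0,0,-348,26,0,0,-385,28,0,0,-422,31,0,0,-456,34,0,0,-484,36,0,0,-502,37,0,0,-511,37,0,0,-512,37,0,0,-512,37,0]'

```text
time_s: 18.65
ee_pos: [0.483, -0.1924, 0.166]
eef_rot: [1.768, 1.571, 1.769]
force: [0.2, 0.2, -1.4]
grip_width: 0.0437
```

```bash
python3 - <<'E'
from h import *
o=ctrl.get_obs(); print(o['time_s'],o['ee_pos'],o['force'],o['grip_width'])
for n in ['scene','wrist']:
    c=cam(n); P=cloud(c)
    cv2.imwrite('pics/%s7.png'%n,cv2.resize(c['color'][80:260,60:280],None,fx=3,fy=3)[:,:,::-1] if n=='scene' else c['color'][:,:,::-1])
    H,S,V=cv2.split(cv2.cvtColor(c['color'],cv2.COLOR_RGB2HSV))
    m=(abs(P[...,0]-.4835)<.045)&(abs(P[...,1]+.193)<.04)
    for z in [.14,.15,.16,.17,.21,.22,.227]:
        Q=P[m&(abs(P[...,2]-z)<.004)&((V>90)|(S>150))]
        if len(Q)>8: print(n,z,len(Q),'x',Q[:,0].min().round(4),Q[:,0].max().round(4),'y',Q[:,1].min().round(4),Q[:,1].max().round(4))
E
```

```text
18.65 [ 0.48298854 -0.19242444  0.16595844] [ 0.16701793  0.23613616 -1.41760107] 0.043690510242008145
scene 0.14 9 x 0.4983 0.5037 y -0.2071 -0.1973
scene 0.15 33 x 0.4765 0.5057 y -0.2077 -0.1699
scene 0.16 34 x 0.4989 0.5068 y -0.2044 -0.177
scene 0.17 27 x 0.4794 0.5141 y -0.1998 -0.169
scene 0.21 34 x 0.4614 0.5163 y -0.1997 -0.1746
scene 0.22 44 x 0.4603 0.5162 y -0.1997 -0.1752
scene 0.227 87 x 0.4683 0.4979 y -0.1973 -0.1748
wrist 0.14 128 x 0.4627 0.5023 y -0.1847 -0.1717
wrist 0.15 99 x 0.4636 0.5012 y -0.1825 -0.1714
wrist 0.16 169 x 0.4622 0.503 y -0.1851 -0.1713
wrist 0.17 282 x 0.4515 0.5142 y -0.1883 -0.1709
wrist 0.21 551 x 0.4489 0.5169 y -0.2 -0.177
wrist 0.22 774 x 0.4489 0.5169 y -0.1996 -0.177
wrist 0.227 2686 x 0.4488 0.5171 y -0.1952 -0.1767
```

View pics/scene7.png

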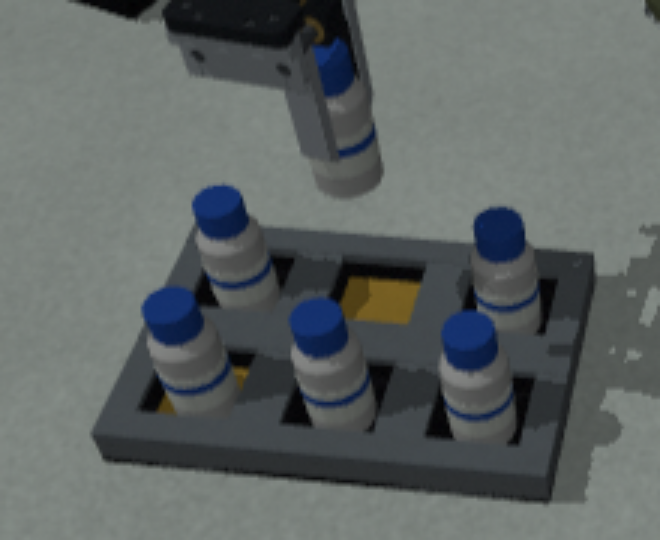

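View pics/wrist7.png

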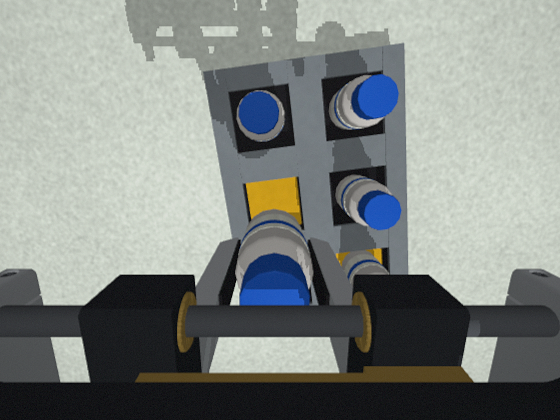

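The held bottle is vertical (scene crop (345,120)) with its axis at about (0.483, -0.193), over the yellow cell at (383,298). I'll lower it.

Request:
servo_tool --motion '[8,0,0,0,25,0,0,0,45,0,0,0,65,0,0,0,80,0,0,0,92,0,0,0,102,0,0,0,111,0,0,0,118,0,0,0,122,0,0,0,123.5,0,0,0,123.5,0,0,0]'

```text
time_s: 20.25
ee_pos: [0.4831, -0.1931, 0.0426]
eef_rot: [-0.475, 1.571, -0.475]
force: [-0.2, -0.1, -2.0]
grip_width: 0.0435
```

Request:
servo_tool --motion '[0.5,0,0,0,1,0,0,0,1.5,0,0,0,2,0,0,0,2,0,0,0]'

```text
time_s: 20.88
ee_pos: [0.483, -0.193, 0.0404]
eef_rot: [1.906, 1.571, 1.906]
force: [0.4, -0.5, -2.6]
grip_width: 0.0434
```

```bash
python3 - <<'E'
from h import *
c=cam('scene'); cv2.imwrite('pics/scene8.png',cv2.resize(c['color'][80:260,60:280],None,fx=3,fy=3)[:,:,::-1])
o=ctrl.get_obs(); print(o['ee_pos'],o['force'],o['moment'])
E
```

```text
[ 0.48296352 -0.19299702  0.04040788] [-0.54013656 -0.13945893 -2.29075548] [0.00588687 0.02116856 0.02256979]
```

View pics/scene8.png

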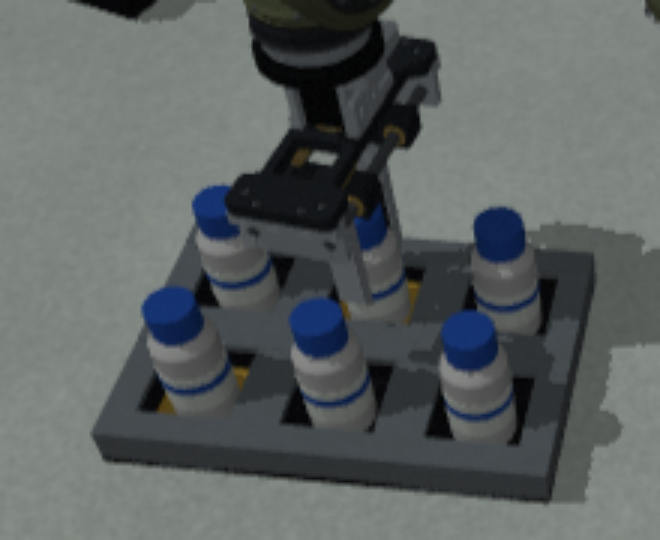

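The bottle is in the cell, but the floor isn't touched yet (force is still its weight). I'll lower slightly more.

Request:
servo_tool --motion '[0.3,0,0,0,0.6,0,0,0,0.8,0,0,0,0.8,0,0,0]'

```text
time_s: 21.42
ee_pos: [0.483, -0.1931, 0.04]
eef_rot: [-0.738, 1.571, -0.738]
force: [-2.9, 1.0, 6.1]
grip_width: 0.0439
```

Floor contact reads +6 N, so I'll release and rise.

Request:
servo_tool --motion '[0,0,0,0,0,0,0,0,0,0,0,0,0,0,0,0,0,0,0,0]' --gripper 0.75

```text
time_s: 22.05
ee_pos: [0.483, -0.193, 0.0396]
eef_rot: [-0.408, 1.571, -0.409]
force: [0.3, -0.1, -0.6]
grip_width: 0.0706
```

Request:
servo_tool --motion '[-5,0,0,0,-20,0,0,0,-45,0,0,0,-75,0,0,0,-105,0,0,0,-135,0,0,0,-155,0,0,0,-165,0,0,0,-165,0,0,0]'

```text
time_s: 23.18
ee_pos: [0.4831, -0.193, 0.2052]
eef_rot: [-0.48, 1.57, -0.48]
force: [0.1, 0.3, -0.5]
grip_width: 0.0704
```

```bash
python3 - <<'E'
from h import *
o=ctrl.get_obs(); print(o['time_s'],o['ee_pos'],o['force'],o['grip_width'])
for n in ['scene','wrist']:
    c=cam(n,n+'9.png'); P=cloud(c)
    H,S,V=cv2.split(cv2.cvtColor(c['color'],cv2.COLOR_RGB2HSV))
    m=(H>105)&(H<125)&(S>130)&(P[...,2]>.07)&(P[...,2]<.25)
    k,l,st,ce=cv2.connectedComponentsWithStats(m.astype(np.uint8))
    for i in range(1,k):
        if st[i,4]>50:
            Q=P[l==i]; zt=np.percentile(Q[:,2],97);T=Q[Q[:,2]>zt-.006]; print(n,st[i,4],ce[i].round(),zt.round(4),((T.min(0)+T.max(0))/2).round(4))
E
```

```text
23.175 [ 0.4830721  -0.19303752  0.20523579] [ 0.083773    0.33360566 -0.47429089] 0.07041978380309193
scene 251 [133. 150.] 0.1023 [ 0.4971 -0.2859  0.1001]
scene 247 [179. 154.] 0.1023 [ 0.4842 -0.1913  0.0996]
scene 250 [226. 158.] 0.1024 [ 0.4712 -0.0981  0.1001]
scene 297 [117. 185.] 0.1023 [ 0.591  -0.2722  0.0999]
scene 293 [166. 189.] 0.1023 [ 0.5781 -0.1795  0.0998]
scene 292 [216. 193.] 0.1026 [ 0.5656 -0.0858  0.1004]
wrist 1148 [361. 102.] 0.1037 [ 0.5642 -0.0886  0.1014]
wrist 991 [261. 115.] 0.1037 [ 0.471  -0.1012  0.1015]
wrist 932 [366. 200.] 0.1036 [ 0.5764 -0.1826  0.1011]
wrist 840 [274. 212.] 0.1037 [ 0.483  -0.1941  0.1012]
wrist 172 [380. 276.] 0.1035 [ 0.5958 -0.2689  0.1007]
wrist 700 [285. 292.] 0.1036 [ 0.4949 -0.2846  0.101 ]
```

View pics/scene9.png

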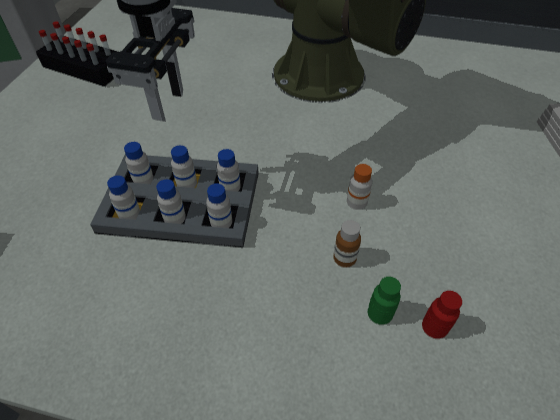

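View pics/wrist9.png

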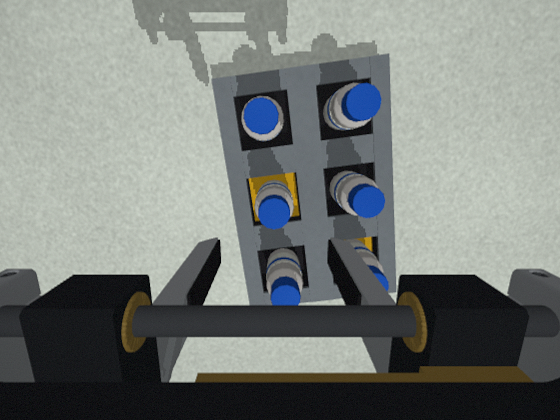

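The views show six upright blue-capped bottles in the crate, with the two new ones at scene (181,165) and (121,197). All cap tops are at the same height, the bystanders haven't moved and the gripper is clear. I'm handing it in.

```bash
python3 -c "
from h import *
print(ctrl.hand_in())"
```

```text
the job is handed in; nothing more can be done
None
```

Both loose blue-capped bottles now stand upright in the two empty crate cells, and the job was handed in at about 23 s of the 54 s allowed.

- **Placement:** each bottle was carried above the standing ones and lowered until I read floor contact, about 5–6 N. I then released it and raised the gripper straight up.
- **Last checks:** both new caps sit at the same height as the four original bottles, about 102 mm in the scene camera. Their axes are within about 3 mm of the estimated cell centres. The bystander bottles look unmoved, the gripper was clear, and the highest force in any move report was about 7 N.
- **One check disagreed:** mid-carry, the first bottle's cap centre suggested a tilt of about 10°. Its edges in the scene and side views showed it upright, and the false reading most likely came from shadow on the cap. No other checks failed; the cameras otherwise differed by 2–3 mm for the new bottles and up to 5 mm for others.

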